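Clear the carving panel and hold the depth gauge on its mark

TASK

Pick up the scraper block and use it (not your fingers) to sweep the three loose chips off the sloping carving panel so that they lie on the bench, then put the scraper back on the bench. Then take the depth gauge from its wooden stand and hold its tip inside the pencilled circle on the panel, with the gauge square to the panel's sloping face, pressing gently so that its spring plunger is pushed in about half-way. Finish while still holding the gauge pressed there; do not disturb the gouge, chisel, mallet or jar.

Things in the scene. Friction and masses are not known exactly. Their poses are not given: they have to be found in the camera images.
- panel: Fixed pale wooden panel on a wedge, 200 mm up the slope (own x) by 170 mm wide (own y), 22 mm thick. Its flat face slopes up away from the robot at 0.22 rad (12.6 degrees). Origin: centre of the upper face, 71 mm above the bench; own z points square out of the face. The face's low edge is 49 mm above the bench, the high edge 93 mm; all sides are open, with a drop to the bench.
- mark: Pencilled circle of 20 mm diameter with a cross of two 32 mm lines on the panel's face. Origin: centre of the circle, on the face; own z points square out of the face, x up the slope. It lies within 20 mm of the panel's centre along both panel axes; chips may lie on it.
- chip0: Loose wood chip, 32 x 20 x 12 mm, 10 g, lying at first on the panel. Origin: centre of its 32 x 20 mm underside. The three start within 50 mm of the panel's centre up and down the slope and within 40 mm of it sideways (to their centres).
- chip1: Loose wood chip, 32 x 20 x 12 mm, 10 g, lying at first on the panel. Origin: centre of its 32 x 20 mm underside. The three start within 50 mm of the panel's centre up and down the slope and within 40 mm of it sideways (to their centres).
- chip2: Loose wood chip, 32 x 20 x 12 mm, 10 g, lying at first on the panel. Origin: centre of its 32 x 20 mm underside. The three start within 50 mm of the panel's centre up and down the slope and within 40 mm of it sideways (to their centres).
- scraper: Scraper block, about 250 g, standing on the bench: steel foot 120 mm long (y), 16 mm thick (x), 20 mm high; above it a wooden grip 64 mm long (y), 26 mm thick (x), from 20 to 68 mm above the underside. Origin: centre of the underside; z up. Grip it across x.
- stand: Fixed dark wooden block 80 x 80 x 70 mm high with an upright through hole of 26 mm in the middle, in which the gauge hangs. Origin: centre of the underside. The stand and the scraper flank the panel, one to its left and one to its right; which is where varies.
- gauge: Depth gauge, 200 g, hanging upright in the stand. Origin: centre of the collar's underside, at first 70 mm above the bench; z up along the gauge. Collar 40 mm round, z 0 to 6 mm; square grip 26 x 26 mm (faces along own x, y), z 6 to 58 mm; black dial head 38 mm round, z 58 to 71 mm; stem 20 mm round down to z -30 mm, then the 10 mm plunger; its tip, when out, is at z -54 mm.
- gauge_tip (a point): The tip of the gauge's plunger (lowest point of its ball end); own z runs up along the gauge.
- plunger (a joint): How far the spring plunger is pushed into the gauge, m: 0 fully out, 0.016 fully in. Spring about 300 N/m (half-way, 8 mm, takes about 2.7 N).
- gouge: Bystander: wood gouge lying on the bench, 220 mm long, 20 mm thick.
- chisel: Bystander: chisel lying on the bench, 210 mm long, 20 mm thick.
- mallet: Bystander: round wooden mallet standing on its head beyond the panel, 80 mm diameter, 205 mm tall.
- jar: Bystander: dark steel cup beyond the panel, 72 mm diameter, 90 mm tall.
There are look-alikes about, which are no part of the job. Leave any blue look-alike of the scraper alone. Leave any blue look-alike of the gauge alone.

How it is judged:
By the outcome, as a careful person would: the job done as asked, in the order asked, and still so for the second after the job is handed in, while the arm keeps its last pose, push and grip.
It also fails if it takes over 72 s, if anything falls off the work surface, if the arm or the gripper's body presses on something with over 40 N, if the wrist force passes 120 N, or if a joint passes its speed limit or range.

ROBOT

A 6-joint arm with a two-finger parallel gripper is mounted at the origin on the work surface. World frame = base frame: x ahead of the robot, y to its left, z up, the work surface at z = 0. Lengths are in m, angles in rad, forces in N, time in s.
With the tool pointing down it reaches from about 0.325 to 0.85 m from the base axis. Payload 15.5 kg.
Tool frame: the origin (TCP) lies between the finger pads; the fingertips stand 22 mm ahead of it and the grasp point (between the pads) lies 3 mm ahead of it; z points along the fingers, y is the line along which they close (so a half turn about z gives the same grasp; the last joint's range is limited). The gripper opens to 91 mm and grips with 3 to 60 N. Pads are 32 mm wide; open, the fingers measure 118 mm over their backs; the gripper's body (76 mm by 178 mm) begins 60 mm behind the grasp point.
Start: joints at [-1.423, 0.494, 1.345, -0, 1.302, -0.096], TCP at [0.151, -0.607, 0.21] pointing down, gripper open.
Joint ranges: [-2.91, 2.91], [-0.82, 2.16], [0.22, 2.67], [-1.22, 4.37], [0.12, 2.79], [-3.08, 3.08]. Speed limits (rad/s): [1.89, 1.89, 2.57, 3.01, 3.01, 3.01].

INTERFACE

Orientations are given as a unit quaternion [w, x, y, z].
In Python, from plant import robot, eyes gives the robot as it stands.
- The arm moves only by the tool step_arm, never from a script. Its argument "series" is a list of rows, each a list of 4 numbers: the shift along the tool's x, y, z in m, then the turn about the tool's z in degrees. A call has 1 to 10 rows; each row shifts and turns the commanded pose from where the row before left it, along the tool's axes as they then stand; what a row does not reach is not made up. A row lasts 1/8 s, in which the tool goes at most 62.5 mm and 10.7 degrees, less where a joint would pass 70% of its speed; a pose out of reach is approached as far as the arm can. A call with a gripper value outside its range is refused whole. "jaw" is the finger opening in m, from 0 to 0.0912, set as the call begins (left out, the last holds). The fingers move at their own pace and stop on an object; "grip_force" is the grip in N (left out, the last holds). Time passes only in rows, so rows that do not move let the fingers close. It gives the time, the measured TCP pose, the force, the opening and the grip force at its end, in the units of the state.
- robot.read_state(): the state, without advancing time (a new reading comes with each control period).
- eyes.snapshot(name): name is "scene" or "top" or "wrist"; returns a dict with "pixels" (400x640x3 uint8, red, green, blue), "camera_matrix" (3x3 intrinsics, pixels), "rvec" (rotation vector, rad) and "tvec" (3), from world to camera coordinates, as OpenCV has them. Camera axes: x right, y down, z forward; pixel columns grow to the right and rows downward; lengths in m; the calibration is good to about 2 mm. A picture is of the moment at which its call begins. There is no depth.
- robot.hand_in(): hands the job in; it is judged then, once.
Trained networks look in the newest picture that a camera, given by its name, has taken for a name from the list of things; names that differ only in an ending like _2 or _b are one class to them, and where a whole thing is asked for, a point or a joint stands for the part that bears it (a point fixed in the world has none). Each returns a list of dicts, best first, with "confidence" (0 to 1); they miss things now and then, are a little off and sometimes report something else, mostly with a low value. They report only what shows in the picture. A call takes as long as a camera call. They do not tell look-alikes from the thing itself.
- eyes.outline_of(camera, target): "region" (400x640 bool, what is visible of it) and "bbox" ([left, top, right, bottom] in pixels, round what is visible of it).
The state is a dict: "clock": time; "joints": joint angles; "joint_vel": joint speeds; "joint_torque": joint torques, N m; "eef_pos": TCP position; "eef_rot": TCP orientation; "ft_force": force on the tool from outside, world axes, zero at the start; "wrist_torque": the same for the moment, N m; "finger_gap": finger opening in m; "gripper_force": force on a finger pad.
Only numpy, scipy, OpenCV 4.12 (cv2) and the standard library are available. Lean on these libraries where they do the work, as an engineer would, in place of code of your own. Each camera call takes 0.05 s, during which the arm holds its last target. There are 200 camera calls.

## Working session

There is one attempt and no reset: what is moved stays moved. The work goes in short steps, Python scripts to look and compute and a tool call to move; the robot and the scene stay as the last step left them, time stands still between calls to the robot, and variables do not carry over. Pictures are saved under pics/ and viewed, at most 10 in all, crops included, and the job is handed in when it is done.

Besides the shell and the picture viewer there is one more tool, called after "Request:" by a JSON object that holds its "method" and its "body". step_arm: Moves the arm, as the interface text tells. Its arguments: {"type":"object","properties":{"series":{"type":"array","items":{"type":"array","items":{"type":"number"}}},"jaw":{"type":"number"},"grip_force":{"type":"number"}},"required":["series"]}

```bash
mkdir -p pics; ls
cat > h.py <<'E'
import numpy as np, cv2
from plant import robot, eyes
def snap(n):
    s=eyes.snapshot(n); return s
def cam(s):
    R=cv2.Rodrigues(np.array(s["rvec"],float))[0]; return np.array(s["camera_matrix"],float),R,np.array(s["tvec"],float).ravel()
def ray(s,uv,z):
    K,R,t=cam(s); d=R.T@np.linalg.inv(K)@np.array([uv[0],uv[1],1.]); c=-R.T@t
    return c+d*(z-c[2])/d[2]
def rayplane(s,uv,p0,n):
    K,R,t=cam(s); d=R.T@np.linalg.inv(K)@np.array([uv[0],uv[1],1.]); c=-R.T@t
    return c+d*((p0-c)@n)/(d@n)
def proj(s,P):
    K,R,t=cam(s); return cv2.projectPoints(np.atleast_2d(np.array(P,float)),np.array(s["rvec"],float),t,K,None)[0].reshape(-1,2)
def save(s,f,crop=None,k=1):
    im=s["pixels"][...,::-1]
    if crop: im=im[crop[1]:crop[3],crop[0]:crop[2]]
    cv2.imwrite("pics/"+f,cv2.resize(im,None,fx=k,fy=k,interpolation=cv2.INTER_CUBIC))
E
python3 - <<'E'
from h import *
st=robot.read_state(); print({k:np.round(v,3) for k,v in st.items()})
for c in("top","scene"):
    s=snap(c); save(s,c+"0.png"); K,R,t=cam(s); print(c,np.round(-R.T@t,3),K[0,0])
    for n in["panel","mark","chip0","scraper","stand","gauge","gouge","chisel","mallet","jar"]:
        for o in eyes.outline_of(c,n):
            ys,xs=np.nonzero(o["region"]); print(c,n,round(o["confidence"],2),np.round(o["bbox"]),[round(xs.mean(),1),round(ys.mean(),1)])
E
```

```text
pics
{'clock': np.float64(0.0), 'joints': array([-1.422,  0.494,  1.346,  0.   ,  1.302, -0.096]), 'joint_vel': array([-0.001, -0.001,  0.001, -0.001,  0.001,  0.   ]), 'joint_torque': array([-0.0000e+00, -8.7882e+01, -3.8186e+01,  7.1000e-02,  5.3000e-02,
       -0.0000e+00]), 'eef_pos': array([ 0.151, -0.606,  0.209]), 'eef_rot': array([-0.001,  0.993,  0.122, -0.   ]), 'ft_force': array([ 0.121, -0.075,  1.079]), 'wrist_torque': array([-0.013,  0.039, -0.058]), 'gripper_force': np.float64(0.0), 'finger_gap': np.float64(0.091)}
top [0.316 0.007 1.648] 507.15538595655266
top panel 0.7 [294. 160. 352. 224.] [np.float64(324.0), np.float64(191.7)]
top chip0 0.65 [310. 201. 320. 216.] [np.float64(313.4), np.float64(206.9)]
top scraper 0.86 [201. 195. 239. 204.] [np.float64(221.0), np.float64(201.0)]
top scraper 0.83 [202. 237. 241. 249.] [np.float64(220.1), np.float64(242.6)]
top stand 0.62 [381. 207. 413. 238.] [np.float64(393.8), np.float64(222.0)]
top gauge 0.72 [388. 249. 405. 262.] [np.float64(394.8), np.float64(253.8)]
top gauge 0.58 [391. 212. 411. 228.] [np.float64(399.3), np.fl
[... 988 characters left out ...]
e scraper 0.74 [397. 220. 442. 244.] [np.float64(419.5), np.float64(233.7)]
scene stand 0.94 [214. 140. 255. 180.] [np.float64(239.7), np.float64(159.3)]
scene stand 0.49 [398. 223. 440. 246.] [np.float64(419.0), np.float64(233.5)]
scene gauge 0.76 [250. 111. 266. 140.] [np.float64(255.7), np.float64(123.6)]
scene gauge 0.51 [227. 129. 244. 156.] [np.float64(235.0), np.float64(142.6)]
scene gauge 0.39 [399. 223. 441. 248.] [np.float64(420.4), np.float64(234.0)]
scene gouge 0.95 [150. 130. 168. 189.] [np.float64(158.9), np.float64(157.5)]
scene chisel 0.6 [462. 216. 514. 267.] [np.float64(491.7), np.float64(238.9)]
scene chisel 0.52 [368. 263. 401. 301.] [np.float64(382.4), np.float64(280.2)]
```

Run:
```python
from h import *
s=snap("top"); save(s,"top1.png",(135,110,490,275),2.25)
s=snap("scene"); save(s,"scene1.png",(140,90,520,310),2.1)
```

```text
(no output)
```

View pics/top1.png

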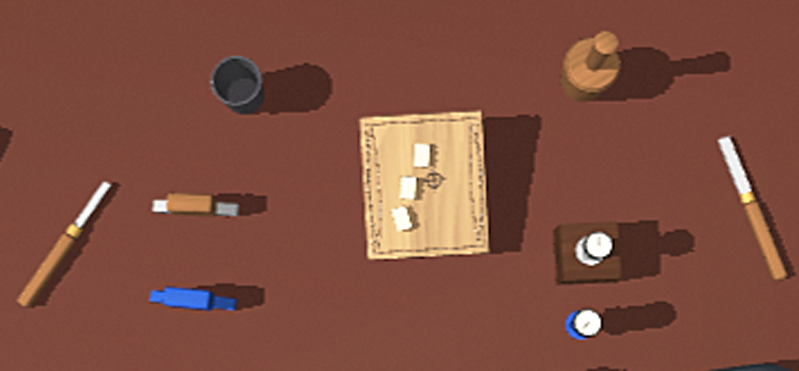

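View pics/scene1.png

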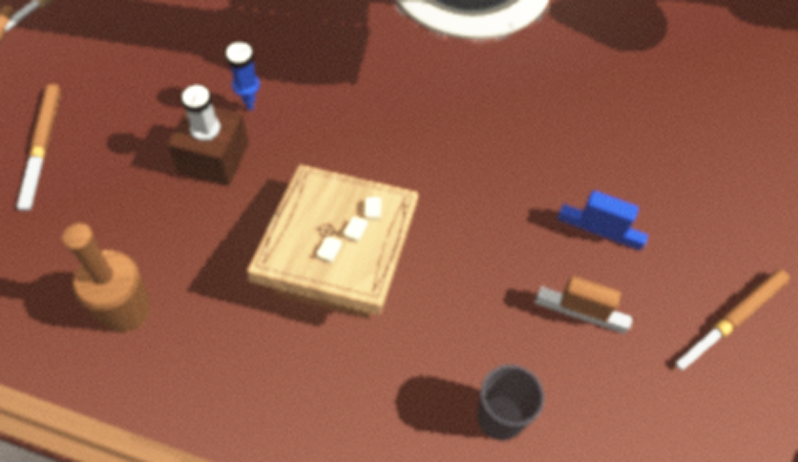

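The top crop shows these objects:
- **Scraper:** brown grip on a steel foot at full-image pixel (221,201). Its blue look-alike is at (220,242).
- **Gauge:** the white one, in the stand at (399,220). Its blue look-alike is at (395,254).
- **Panel:** centred near (324,192), with chips at (323,179), (316,193) and (314,207). The mark is at (327,190).

I'll use the brown/steel scraper and the white gauge in the stand, since both fit the description. Next I'll fit poses in both views.

```bash
cat >> h.py <<'E'
from scipy.optimize import minimize
from scipy.spatial.transform import Rotation as Rn
def box(x,y,z0,z1): return np.array([[a*x/2,b*y/2,c] for a in(-1,1) for b in(-1,1) for c in(z0,z1)])
def cyl(d,z0,z1): 
    t=np.linspace(0,2*np.pi,24,endpoint=False); return np.array([[d/2*np.cos(a),d/2*np.sin(a),c] for a in t for c in(z0,z1)])
U=4
def sil(s,parts,Rm,p):
    m=np.zeros((400*U,640*U),np.uint8)
    for P in parts:
        q=((proj(s,P@Rm.T+p)+.5)*U-.5); cv2.fillConvexPoly(m,cv2.convexHull(np.round(q*16).astype(np.int32)),1,shift=4)
    return m
def fit(views,parts,p0,z,tilt=0,yaw=True):
    """views: list of (snapshot, mask); p0=[x,y,yaw]"""
    M=[cv2.resize(m.astype(np.uint8),None,fx=U,fy=U,interpolation=cv2.INTER_NEAREST) for _,m in views]
    def f(v):
        R=(Rn.from_euler('z',v[2]/5 if yaw else 0)*Rn.from_euler('y',-tilt)).as_matrix(); c=0
        for (s,_),m in zip(views,M):
            g=sil(s,parts,R,np.array([v[0],v[1],z])); c+=1-(g&m).sum()/max(1,(g|m).sum())
        return c
    v0=np.array([p0[0],p0[1],p0[2]*5]); r=minimize(f,v0,method="Nelder-Mead",options=dict(initial_simplex=[v0,v0+[.015,0,0],v0+[0,.015,0],v0+[0,0,.5]],xatol=2e-4,fatol=1e-4))
    return r.x[0],r.x[1],r.x[2]/5,r.fun/len(views)
SCR=[box(.016,.12,0,.02),box(.026,.064,.02,.068)]
E
python3 - <<'E'
from h import *
T=snap("top");S=snap("scene")
def pick(c,n,uv):
    o=[o for o in eyes.outline_of(c,n)]
    b=min(o,key=lambda o:np.hypot((o["bbox"][0]+o["bbox"][2])/2-uv[0],(o["bbox"][1]+o["bbox"][3])/2-uv[1])); print(n,c,b["bbox"]); return b["region"]
for n,uvt,uvs,parts,z,tl in [("panel",(324,192),(297,205),[box(.2,.17,-.022,0)],.071,.22),("scraper",(221,201),(419,234),SCR,0,0),("stand",(397,222),(235,160),[box(.08,.08,0,.07)],0,0),("gauge",(399,220),(235,143),[cyl(.04,.07,.076),box(.026,.026,.076,.128),cyl(.038,.128,.141)],0,0)]:
    mt=pick("top",n,uvt);ms=pick("scene",n,uvs); g=ray(T,uvt,max(z,.03))
    for vs in([(T,mt),(S,ms)],[(T,mt)],[(S,ms)]): print(n,np.round(fit(vs,parts,[g[0],g[1],0],z,tl),4))
E
```

```text
panel top [295.9, 160.3, 350.3, 222.7]
panel scene [259.2, 171.0, 335.7, 244.1]
panel [ 0.5772 -0.0291  0.0602  0.1143]
panel [ 0.5757 -0.0309  0.0598  0.0924]
panel [ 0.5794 -0.0253  0.0542  0.0981]
scraper top [206.6, 237.3, 239.0, 251.7]
scraper scene [397.4, 224.1, 439.5, 246.0]
scraper [ 0.5519  0.3044 -0.0386  0.5457]
scraper [0.553 0.299 0.    1.   ]
scraper [ 0.5519  0.3044 -0.0386  0.0913]
stand top [383.2, 208.3, 409.9, 236.1]
stand scene [220.2, 143.0, 258.1, 179.0]
stand [ 0.4837 -0.2579  0.0561  0.2753]
stand [ 0.4837 -0.2604  0.0265  0.2831]
stand [ 0.4853 -0.2553  0.0726  0.2301]
gauge top [391.5, 213.5, 411.2, 227.1]
gauge scene [228.2, 130.5, 242.4, 157.7]
gauge [ 0.4828 -0.2584 -0.0305  0.1235]
gauge [ 0.4838 -0.2611 -0.0039  0.0544]
gauge [ 0.4839 -0.2557 -0.0112  0.0582]
```

```bash
cat >> h.py <<'E'
def pose():
    st=robot.read_state(); w,x,y,z=st["eef_rot"]; X=Rn.from_quat([x,y,z,w]).as_matrix()[:,0]
    return np.array(st["eef_pos"]),np.arctan2(X[1],X[0]),st
def rows(p,a,tgt,at,n,r=3,nt=None):
    """n rows from (p,a) to (tgt, at); turn in first nt rows"""
    p=np.array(p,float);p0=p.copy();tgt=np.array(tgt,float);out=[];nt=nt or n
    dd=(a-at+np.pi)%(2*np.pi)-np.pi; done=0
    for i in range(n):
        d=p0+(tgt-p0)*(i+1)/n-p; c,s=np.cos(a),np.sin(a)
        l=np.round([d[0]*c+d[1]*s,d[0]*s-d[1]*c,-d[2]],r)
        t=round(np.degrees(dd)*min(1,(i+1)/nt)-done,1 if abs(dd)<.2 else 0); done+=t
        p=p+np.array([l[0]*c+l[1]*s,l[0]*s-l[1]*c,-l[2]]); a-=np.radians(t)
        out.append([float(v) for v in l]+[float(t)])
    print(out,"->",np.round(p,4),round(a,4)); return p,a
E
python3 - <<'E'
from h import *
p,a,_=pose(); print(p,a)
p,a=rows(p,a,[.36,-.10,.2],.9,10,nt=8)
p,a=rows(p,a,[.552,.302,.16],np.pi/2-.039,9,nt=8)
T=snap("top"); p0=np.array([.577,-.029,.071]); R=(Rn.from_euler('z',.059)*Rn.from_euler('y',-.22)).as_matrix()
print("R",np.round(R,3).tolist())
print("mark",np.round(R.T@(rayplane(T,(327.4,190),p0,R[:,2])-p0),4))
for uv in[(322.6,178.9),(316.3,193.1),(313.7,207.3)]: print(np.round(R.T@(rayplane(T,uv,p0+.012*R[:,2],R[:,2])-p0),4))
for c in((-.1,-.085,0),(-.1,.085,0),(.1,.085,0),(.1,-.085,0)): print(np.round(proj(T,R@c+p0),1),end=" ")
E
```

```text
[ 0.15089786 -0.6065136   0.20964573] 0.2438209861828296
[[0.033, -0.044, 0.001, -5.0], [0.036, -0.041, 0.001, -4.0], [0.039, -0.039, 0.001, -5.0], [0.042, -0.035, 0.001, -5.0], [0.045, -0.031, 0.001, -4.0], [0.047, -0.028, 0.001, -5.0], [0.05, -0.023, 0.001, -5.0], [0.051, -0.02, 0.001, -5.0], [0.053, -0.014, 0.001, 0.0], [0.052, -0.015, 0.001, 0.0]] -> [ 0.3598 -0.1005  0.1996] 0.907
[[0.048, -0.011, 0.004, -4.0], [0.049, -0.007, 0.005, -5.0], [0.05, -0.003, 0.004, -4.0], [0.049, 0.0, 0.005, -5.0], [0.05, 0.005, 0.004, -4.0], [0.049, 0.008, 0.004, -5.0], [0.048, 0.013, 0.005, -4.0], [0.047, 0.015, 0.004, -5.0], [0.045, 0.02, 0.005, 0.0]] -> [0.5519 0.3021 0.1596] 1.5354
R [[0.974, -0.059, -0.218], [0.058, 0.998, -0.013], [0.218, 0.0, 0.976]]
mark [ 0.0044 -0.0138  0.    ]
[ 0.0406 -0.0002  0.012 ]
[-0.0027  0.0219  0.012 ]
[-0.0467  0.0326  0.012 ]
[[351.6 221.6]] [[298.  224.7]] [[294.3 161.4]] [[348.3 158.4]]
```

Request:
{"method": "step_arm", "body": {"series": [[0.033, -0.044, 0.001, -5], [0.036, -0.041, 0.001, -4], [0.039, -0.039, 0.001, -5], [0.042, -0.035, 0.001, -5], [0.045, -0.031, 0.001, -4], [0.047, -0.028, 0.001, -5], [0.05, -0.023, 0.001, -5], [0.051, -0.02, 0.001, -5], [0.053, -0.014, 0.001, 0], [0.052, -0.015, 0.001, 0]], "jaw": 0.065}}

```text
clock: 3.0
eef_pos: [0.3604, -0.0989, 0.1999]
eef_rot: [0.0, 0.899, 0.438, 0.0]
ft_force: [1.6, -0.8, -0.2]
finger_gap: 0.0651
gripper_force: 0.0
```

Request:
{"method": "step_arm", "body": {"series": [[0.048, -0.011, 0.004, -4], [0.049, -0.007, 0.005, -5], [0.05, -0.003, 0.004, -4], [0.049, 0, 0.005, -5], [0.05, 0.005, 0.004, -4], [0.049, 0.008, 0.004, -5], [0.048, 0.013, 0.005, -4], [0.047, 0.015, 0.004, -5], [0.045, 0.02, 0.005, 0], [0, 0, 0, 0]]}}

```text
clock: 4.25
eef_pos: [0.5527, 0.3048, 0.1589]
eef_rot: [-0.0, 0.719, 0.695, 0.0]
ft_force: [-0.5, 0.4, -0.9]
finger_gap: 0.0648
gripper_force: 0.0
```

Run:
```python
from h import *
p,a,st=pose(); print(p,a,st["clock"])
W=snap("wrist"); save(W,"w1.png"); K,R,t=cam(W); print(-R.T@t,K[0,0])
for o in eyes.outline_of("wrist","scraper"):
    print(o["confidence"],o["bbox"]); 
    if o["confidence"]>.4: print(np.round(fit([(W,o["region"])],SCR,[.552,.304,-.04],0),4))
```

```text
[0.55271662 0.30480228 0.15890342] 1.5376897601647435 4.25
[0.55436922 0.38664696 0.33558639] 333.945594105143
0.73 [148.0, 131.3, 205.5, 248.9]
[ 0.552  0.304 -0.04   1.   ]
0.6 [306.8, 127.9, 338.3, 248.8]
[ 0.5519  0.3024 -0.0378  0.0529]
```

View pics/w1.png

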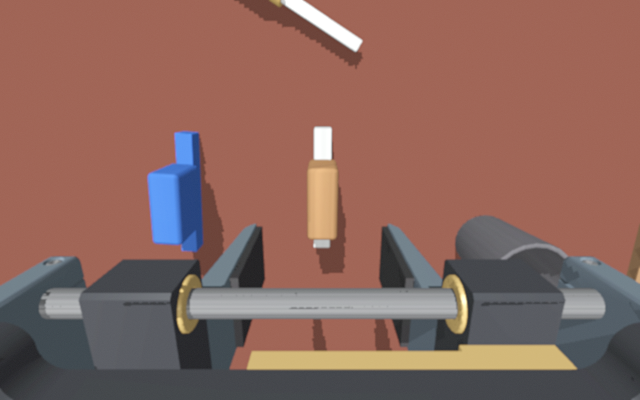

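The wrist view shows the brown/steel scraper centred between the fingers at (322,195), with the blue one off to the side at (178,195). I'll descend and grip it.

Request:
{"method": "step_arm", "body": {"series": [[-0.002, -0.001, 0.03, 0], [0, 0, 0.035, 0], [0, 0, 0.03, 0], [0, 0, 0.014, 0], [0, 0, 0, 0]]}}

```text
clock: 4.97
eef_pos: [0.5505, 0.2994, 0.0505]
eef_rot: [-0.0, 0.72, 0.694, -0.001]
ft_force: [0.5, 0.1, 0.5]
finger_gap: 0.0648
gripper_force: 0.0
```

Request:
{"method": "step_arm", "body": {"series": [[0, 0, 0, 0], [0, 0, 0, 0], [0, 0, 0, 0], [0, 0, 0, 0], [0, 0, 0, 0]], "jaw": 0.01, "grip_force": 45}}

```text
clock: 5.6
eef_pos: [0.5509, 0.3002, 0.0508]
eef_rot: [0.0, 0.72, 0.694, 0.0]
ft_force: [-0.5, -1.3, 2.8]
finger_gap: 0.0255
gripper_force: 44.8
```

Run:
```python
from h import *
p,a,st=pose(); print(p,a,st["clock"])
# underside = TCP z - p[2]; panel model
p0=np.array([.577,-.029,.071]); R=(Rn.from_euler('z',.059)*Rn.from_euler('y',-.22)).as_matrix()
at=np.pi/2+.059
def tcp(u,v,clear): # rear(+x) bottom edge at panel coords (u,v), clearance above face
    return R@np.array([u,v,clear])+p0-np.array([.008*np.cos(.059),.008*np.sin(.059),0])+[0,0,p[2]]
g=tcp(.085,.016,.03); 
q,aa=rows(p,a,[p[0],p[1]-.02,p[2]+.13],at,3)
q,aa=rows(q,aa,g+[0,0,.03],at,7)
q1=tcp(.085,.016,.002); print("touch",q1)
q2=tcp(-.145,.016,.002); print("end",q2)
q,aa=rows(q,aa,q1,at,3)
q,aa=rows(q,aa,q2,at,10)
```

```text
[0.55094848 0.30017875 0.0508429 ] 1.5354152703583597 5.6
[[-0.007, 0.0, -0.043, -1.8], [-0.006, 0.0, -0.044, -1.8], [-0.007, 0.0, -0.043, -1.8]] -> [0.5509 0.2802 0.1808] 1.6297
[[-0.042, 0.011, -0.003, -0.0], [-0.042, 0.011, -0.002, -0.0], [-0.042, 0.011, -0.003, -0.0], [-0.042, 0.011, -0.003, -0.0], [-0.042, 0.01, -0.002, -0.0], [-0.042, 0.011, -0.003, -0.0], [-0.042, 0.011, -0.003, -0.0]] -> [ 0.644  -0.0088  0.1998] 1.6297
touch [ 0.65044172 -0.00863402  0.14234421]
end [ 0.42637586 -0.02186926  0.0921514 ]
[[-0.0, 0.002, 0.019, -0.0], [-0.0, 0.002, 0.019, -0.0], [-0.0, 0.002, 0.019, -0.0]] -> [ 0.65   -0.0085  0.1428] 1.6297
[[-0.0, -0.022, 0.005, -0.0], [-0.0, -0.023, 0.005, -0.0], [-0.0, -0.022, 0.005, -0.0], [-0.0, -0.023, 0.005, -0.0], [-0.0, -0.022, 0.005, -0.0], [-0.0, -0.022, 0.005, -0.0], [-0.0, -0.023, 0.005, -0.0], [-0.0, -0.022, 0.006, -0.0], [-0.0, -0.023, 0.005, -0.0], [-0.0, -0.022, 0.005, -0.0]] -> [ 0.4264 -0.0217  0.0918] 1.6297
```

Request:
{"method": "step_arm", "body": {"series": [[-0.007, 0, -0.043, -1.8], [-0.006, 0, -0.044, -1.8], [-0.007, 0, -0.043, -1.8], [-0.042, 0.011, -0.003, 0], [-0.042, 0.011, -0.002, 0], [-0.042, 0.011, -0.003, 0], [-0.042, 0.011, -0.003, 0], [-0.042, 0.01, -0.002, 0], [-0.042, 0.011, -0.003, 0], [-0.042, 0.011, -0.003, 0]]}}

```text
clock: 6.85
eef_pos: [0.6439, -0.0103, 0.1995]
eef_rot: [-0.0, 0.686, 0.728, -0.0]
ft_force: [0.9, 0.4, -2.6]
finger_gap: 0.0258
gripper_force: 44.8
```

Request:
{"method": "step_arm", "body": {"series": [[0, 0.005, 0.014, 0], [0, 0.004, 0.014, 0], [0, 0.004, 0.012, 0], [0, 0, 0.006, 0], [0, 0, 0.004, 0], [0, 0, 0, 0]]}}

```text
clock: 7.6
eef_pos: [0.6567, -0.008, 0.1496]
eef_rot: [-0.0, 0.686, 0.728, -0.0]
ft_force: [-0.1, -0.1, -2.2]
finger_gap: 0.0257
gripper_force: 44.8
```

Run:
```python
from h import *
p,a,st=pose(); print(p,a,st["clock"],st["ft_force"])
S=snap("scene"); save(S,"s2.png",(230,120,390,240),5); T=snap("top"); save(T,"t2.png",(270,140,380,240),5)
a1=cv2.imread("pics/s2.png");b=cv2.imread("pics/t2.png"); h=400; cv2.imwrite("pics/c2.png",np.hstack([cv2.resize(i,(400,int(400*i.shape[0]/i.shape[1])))[:300] for i in(a1,b)]))
```

```text
[ 0.65673017 -0.00796278  0.14959223] 1.6298793350317593 7.6 [-0.13090853 -0.1380378  -2.22158404]
```

View pics/c2.png

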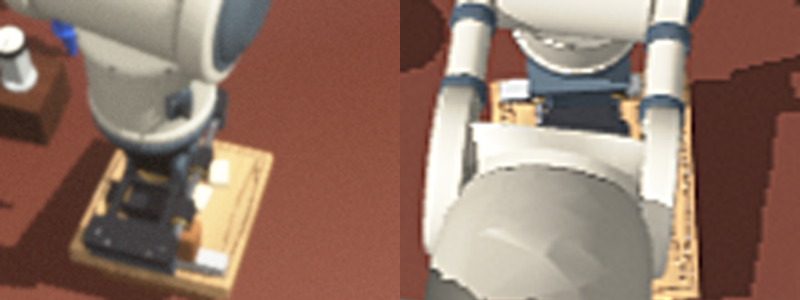

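The scraper is held near the panel's high edge, uphill of the chips. I'll lower it gently until it's just clear of the face, then sweep downhill.

Request:
{"method": "step_arm", "body": {"series": [[0, 0, 0.002, 0], [0, 0, 0.002, 0], [0, 0, 0.0015, 0], [0, 0, 0, 0]]}}

```text
clock: 8.2
eef_pos: [0.6568, -0.0082, 0.1439]
eef_rot: [-0.0, 0.686, 0.728, -0.0]
ft_force: [-0.6, -0.7, -1.1]
finger_gap: 0.0254
gripper_force: 44.8
```

Request:
{"method": "step_arm", "body": {"series": [[0, 0, 0.001, 0], [0, 0, 0.001, 0], [0, 0, 0, 0], [0, 0, 0, 0]]}}

```text
clock: 8.7
eef_pos: [0.6569, -0.0081, 0.1421]
eef_rot: [0.0, 0.686, 0.728, 0.0]
ft_force: [0.3, 1.5, -1.7]
finger_gap: 0.0258
gripper_force: 44.8
```

Request:
{"method": "step_arm", "body": {"series": [[0, -0.008, 0.0018, 0], [0, -0.014, 0.0031, 0], [0, -0.016, 0.0036, 0], [0, -0.016, 0.0036, 0], [0, -0.016, 0.0036, 0], [0, -0.016, 0.0036, 0]]}}

```text
clock: 9.45
eef_pos: [0.57, -0.0132, 0.1227]
eef_rot: [-0.0, 0.686, 0.728, -0.0]
ft_force: [0.7, -0.5, -3.1]
finger_gap: 0.0255
gripper_force: 44.8
```

Request:
{"method": "step_arm", "body": {"series": [[0, -0.016, 0.0036, 0], [0, -0.016, 0.0036, 0], [0, -0.016, 0.0036, 0], [0, -0.016, 0.0036, 0], [0, -0.016, 0.0036, 0], [0, -0.016, 0.0036, 0], [0, -0.016, 0.0036, 0]]}}

```text
clock: 10.32
eef_pos: [0.4582, -0.0198, 0.0976]
eef_rot: [0.0, 0.686, 0.728, 0.0]
ft_force: [0.4, -0.1, -3.1]
finger_gap: 0.0258
gripper_force: 44.8
```

Request:
{"method": "step_arm", "body": {"series": [[0, -0.016, 0.0036, 0], [0, -0.016, 0.0036, 0], [0, -0.016, 0.0036, 0], [0, 0, 0, 0], [0, 0, 0, 0]]}}

```text
clock: 10.95
eef_pos: [0.4121, -0.0227, 0.0871]
eef_rot: [0.0, 0.686, 0.728, 0.0]
ft_force: [0.1, -0.5, -2.1]
finger_gap: 0.0255
gripper_force: 44.8
```

Run:
```python
from h import *
T=snap("top");S=snap("scene"); p0=np.array([.577,-.029,.071]); R=(Rn.from_euler('z',.059)*Rn.from_euler('y',-.22)).as_matrix()
for c,s in(("top",T),("scene",S)):
  for o in eyes.outline_of(c,"chip0"):
    ys,xs=np.nonzero(o["region"]); uv=(xs.mean(),ys.mean()); print(c,round(o["confidence"],2),np.round(uv),np.round(ray(s,uv,.006),3),np.round(R.T@(rayplane(s,uv,p0,R[:,2])-p0),3))
a1=T["pixels"][150:270,250:400,::-1];b=S["pixels"][130:250,230:380,::-1]
cv2.imwrite("pics/c3.png",cv2.resize(np.hstack([a1,b]),None,fx=2.66,fy=2.66,interpolation=cv2.INTER_CUBIC))
```

```text
scene 0.64 [317. 172.] [ 0.438 -0.026  0.006] [-0.115  0.018 -0.   ]
scene 0.64 [328. 176.] [0.439 0.009 0.006] [-0.112  0.051 -0.   ]
```

View pics/c3.png

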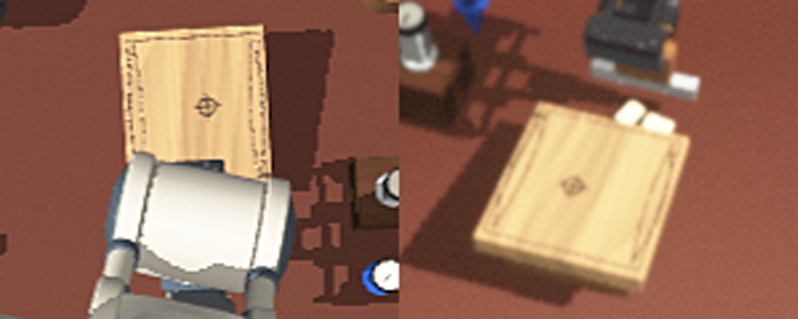

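Run:
```python
from h import *
p,a,_=pose(); at=np.pi/2-.035
q,aa=rows(p,a,[.42,-.022,.18],at,3)
q,aa=rows(q,aa,[.551,.300,.13],at,7)
q,aa=rows(q,aa,[.551,.300,.053],at,4)
T=snap("top");S=snap("scene"); p0=np.array([.577,-.029,.071]); R=(Rn.from_euler('z',.059)*Rn.from_euler('y',-.22)).as_matrix()
for s,uv in((T,(327.3,189)),(S,(295.,199.))): P=rayplane(s,uv,p0,R[:,2]);print(P,R.T@(P-p0))
```

```text
[[0.0, 0.003, -0.031, 1.8], [0.0, 0.002, -0.031, 1.8], [0.0, 0.003, -0.031, 1.8]] -> [ 0.4199 -0.0224  0.1799] 1.5355
[[0.047, 0.017, 0.007, -0.0], [0.046, 0.017, 0.007, -0.0], [0.047, 0.017, 0.007, -0.0], [0.047, 0.017, 0.008, -0.0], [0.046, 0.017, 0.007, -0.0], [0.047, 0.018, 0.007, -0.0], [0.047, 0.017, 0.007, -0.0]] -> [0.5513 0.3002 0.1299] 1.5355
[[-0.0, -0.0, 0.019, -0.0], [-0.0, -0.0, 0.019, -0.0], [-0.0, -0.0, 0.02, -0.0], [-0.0, -0.0, 0.019, -0.0]] -> [0.5513 0.3002 0.0529] 1.5355
[ 0.58516204 -0.0421725   0.07264832] [ 7.55315982e-03 -1.36308625e-02  1.08420217e-17]
[ 0.58331498 -0.0391666   0.07227564] [ 5.84540126e-03 -1.05212773e-02  1.02782366e-16]
```

Request:
{"method": "step_arm", "body": {"series": [[0, 0.003, -0.031, 1.8], [0, 0.002, -0.031, 1.8], [0, 0.003, -0.031, 1.8], [0.047, 0.017, 0.007, 0], [0.046, 0.017, 0.007, 0], [0.047, 0.017, 0.007, 0], [0.047, 0.017, 0.008, 0], [0.046, 0.017, 0.007, 0], [0.047, 0.018, 0.007, 0], [0.047, 0.017, 0.007, 0]]}}

```text
clock: 12.5
eef_pos: [0.5512, 0.3018, 0.1294]
eef_rot: [-0.0, 0.719, 0.695, -0.0]
ft_force: [1.1, -0.5, -2.8]
finger_gap: 0.0256
gripper_force: 44.8
```

Request:
{"method": "step_arm", "body": {"series": [[0, 0, 0.019, 0], [0, 0, 0.019, 0], [0, 0, 0.019, 0], [0, 0, 0.014, 0], [0, 0, 0.004, 0], [0, 0, 0.002, 0], [0, 0, 0, 0]]}}

```text
clock: 13.38
eef_pos: [0.5511, 0.3003, 0.0533]
eef_rot: [0.0, 0.72, 0.694, 0.0]
ft_force: [0.0, -0.0, -1.5]
finger_gap: 0.0255
gripper_force: 44.8
```

Run:
```python
from h import *
p,a,st=pose(); print(p,a,st["clock"],st["ft_force"])
T=snap("top");S=snap("scene"); p0=np.array([.577,-.029,.071]); R=(Rn.from_euler('z',.059)*Rn.from_euler('y',-.22)).as_matrix()
for c,s in(("top",T),("scene",S)):
  for o in eyes.outline_of(c,"chip0"):
    ys,xs=np.nonzero(o["region"]); uv=(xs.mean(),ys.mean()); print(c,round(o["confidence"],2),np.round(uv),o["bbox"],np.round(ray(s,uv,.006),3))
a1=T["pixels"][150:270,250:400,::-1];b=S["pixels"][130:250,260:410,::-1]
cv2.imwrite("pics/c4.png",cv2.resize(np.hstack([a1,b]),None,fx=2.66,fy=2.66,interpolation=cv2.INTER_CUBIC))
```

```text
[0.55107688 0.30025757 0.05325393] 1.5353143503034512 13.375 [ 0.04800056 -0.03786768 -1.52419003]
top 0.58 [320. 228.] [315.8, 222.9, 324.0, 233.3] [ 0.468 -0.021  0.006]
top 0.54 [323. 237.] [318.4, 229.9, 326.8, 240.4] [ 0.44  -0.031  0.006]
top 0.51 [313. 236.] [311.1, 231.9, 318.5, 242.1] [0.443 0.003 0.006]
scene 0.62 [327. 176.] [324.6, 174.8, 334.7, 179.2] [0.44  0.007 0.006]
scene 0.15 [235. 143.] [228.8, 129.9, 244.5, 158.7] [ 0.418 -0.308  0.006]
```

View pics/c4.png

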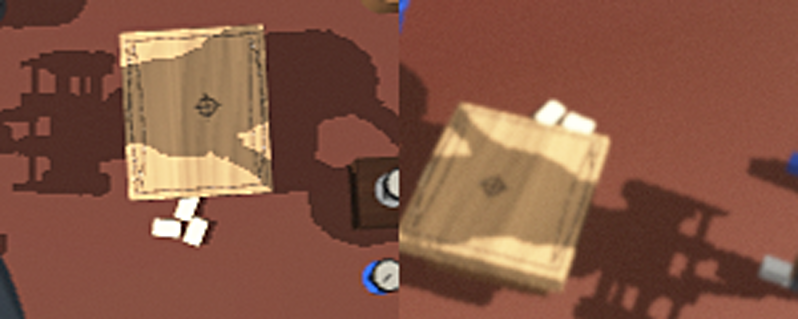

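All three chips appear on the bench below the low edge, at top-view pixels (320,228), (323,237) and (313,236). The panel is clear. I'll set the scraper down, then check the chips with the wrist camera on the way to the gauge.

Request:
{"method": "step_arm", "body": {"series": [[0, 0, 0.001, 0], [0, 0, 0.001, 0], [0, 0, 0.0005, 0], [0, 0, 0, 0]]}}

```text
clock: 14.08
eef_pos: [0.5509, 0.3002, 0.0508]
eef_rot: [0.0, 0.72, 0.694, 0.0]
ft_force: [-1.8, -1.4, 7.2]
finger_gap: 0.0261
gripper_force: 44.8
```

Request:
{"method": "step_arm", "body": {"series": [[0, 0, 0, 0], [0, 0, 0, 0], [0, 0, 0, 0], [0, 0, 0, 0]], "jaw": 0.065}}

```text
clock: 14.58
eef_pos: [0.5508, 0.3001, 0.0502]
eef_rot: [-0.0, 0.72, 0.694, -0.0]
ft_force: [-0.4, 0.1, -0.3]
finger_gap: 0.0625
gripper_force: 0.0
```

Run:
```python
from h import *
p,a,_=pose(); print(p,a)
W=snap("wrist"); K,R,t=cam(W); M=Rn.from_quat([*[_["eef_rot"][i] for i in(1,2,3)],_["eef_rot"][0]]).as_matrix()
print("cam in tool",M.T@(-R.T@t-p),"optical axis tool",M.T@R.T@[0,0,1])
at=.059
q,aa=rows(p,a,[.551,.30,.16],a,2)
q,aa=rows(q,aa,[.46,.04,.26],.8,6)
q,aa=rows(q,aa,[.40,-.0,.26],at,5)
```

```text
[0.55076451 0.3001485  0.0502354 ] 1.5353418667579404
cam in tool [ 0.08195366 -0.00097739 -0.17669937] optical axis tool [-2.88155524e-01 -3.37317919e-04  9.57583563e-01]
[[-0.0, 0.0, -0.055, 0.0], [-0.0, 0.0, -0.055, 0.0]] -> [0.5508 0.3001 0.1602] 1.5353
[[-0.044, -0.014, -0.017, 7.0], [-0.045, -0.008, -0.016, 7.0], [-0.046, -0.002, -0.017, 7.0], [-0.046, 0.003, -0.017, 7.0], [-0.045, 0.008, -0.016, 7.0], [-0.044, 0.014, -0.017, 7.0]] -> [0.4595 0.0398 0.2602] 0.8023
[[-0.014, -0.003, 0.0, 9.0], [-0.014, -0.001, 0.0, 8.0], [-0.015, 0.001, 0.0, 9.0], [-0.013, 0.004, 0.0, 8.0], [-0.014, 0.005, 0.0, 9.0]] -> [3.996e-01 1.000e-04 2.602e-01] 0.0518
```

Request:
{"method": "step_arm", "body": {"series": [[0, 0, -0.055, 0], [0, 0, -0.055, 0], [-0.044, -0.014, -0.017, 7], [-0.045, -0.008, -0.016, 7], [-0.046, -0.002, -0.017, 7], [-0.046, 0.003, -0.017, 7], [-0.045, 0.008, -0.016, 7], [-0.044, 0.014, -0.017, 7]]}}

```text
clock: 15.62
eef_pos: [0.4588, 0.0386, 0.2609]
eef_rot: [0.0, 0.921, 0.389, 0.0]
ft_force: [0.4, -0.7, 0.1]
finger_gap: 0.0652
gripper_force: 0.0
```

Request:
{"method": "step_arm", "body": {"series": [[-0.014, 0.014, 0, 9], [-0.014, 0.014, 0, 8], [-0.012, 0.014, 0, 9], [0, 0.008, 0, 8], [0, 0.006, 0, 9], [0, 0, 0, 0], [0, 0, 0, 0]]}}

```text
clock: 16.5
eef_pos: [0.4572, -0.0308, 0.2603]
eef_rot: [-0.0, 1.0, 0.028, -0.0]
ft_force: [0.0, 0.4, 0.4]
finger_gap: 0.0652
gripper_force: 0.0
```

Run:
```python
from h import *
p,a,_=pose(); print(p,a)
W=snap("wrist"); save(W,"w5.png")
p0=np.array([.577,-.029,.071]); R=(Rn.from_euler('z',.059)*Rn.from_euler('y',-.22)).as_matrix()
print("pred mark",proj(W,[.584,-.0407,.0725]),"pred corners",proj(W,[R@np.array([-.1,-.085,0])+p0,R@np.array([-.1,.085,0])+p0]))
for o in eyes.outline_of("wrist","chip0"):
    ys,xs=np.nonzero(o["region"]); uv=(xs.mean(),ys.mean()); print(round(o["confidence"],2),np.round(uv),o["bbox"],np.round(ray(W,uv,.012),3))
```

```text
[ 0.45721822 -0.03083847  0.26029305] 0.05552245168172254
pred mark [[338.62274174  52.89187455]] pred corners [[399.36219359 152.35661189]
 [253.14406395 152.79817922]]
0.7 [44. 72.] [0.1, 53.2, 106.0, 87.2] [0.552 0.305 0.012]
0.68 [292. 173.] [280.8, 165.0, 307.5, 183.6] [0.445 0.007 0.012]
0.55 [319. 178.] [306.5, 166.0, 329.0, 189.3] [ 0.441 -0.028  0.012]
0.52 [310. 161.] [298.2, 155.0, 316.1, 173.3] [ 0.463 -0.015  0.012]
```

View pics/w5.png

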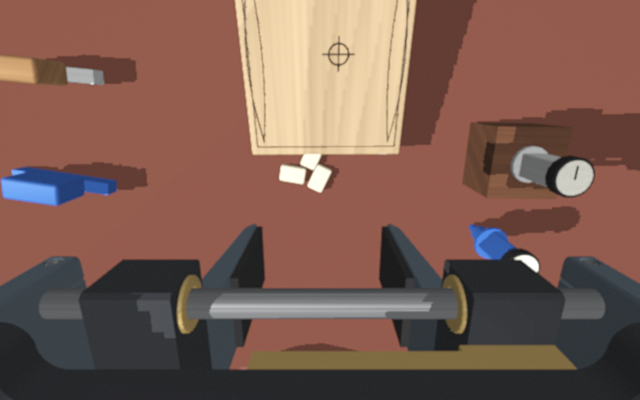

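The wrist view shows the three chips lying separately and flat on the bench at (292,173), (319,178) and (310,161). The mark at (338,54) agrees with my panel model's prediction of (338.6,52.9). The white gauge stands in the dark stand at (573,177), and the blue one at (510,250) is to be left alone.

Request:
{"method": "step_arm", "body": {"series": [[0.006, 0.045, 0.006, 0], [0.006, 0.045, 0.008, 0], [0.006, 0.046, 0.008, 0], [0.006, 0.046, 0.008, 0], [0.006, 0.046, 0.005, 0], [0, 0, 0, 0], [0, 0, 0, 0]]}}

```text
clock: 17.48
eef_pos: [0.4989, -0.2566, 0.2251]
eef_rot: [-0.0, 1.0, 0.026, -0.0]
ft_force: [-0.6, -0.2, 0.1]
finger_gap: 0.0651
gripper_force: 0.0
```

```bash
cat >> h.py <<'E'
GAU=[cyl(.04,0,.006),box(.026,.026,.006,.058),cyl(.038,.058,.071)]
E
python3 - <<'E'
from h import *
p,a,_=pose(); print(p,a)
W=snap("wrist"); save(W,"w6.png")
for n,parts,z in(("gauge",GAU,.07),("stand",[box(.08,.08,0,.07)],0)):
  for o in eyes.outline_of("wrist",n):
    print(n,round(o["confidence"],2),o["bbox"])
    if o["confidence"]>.4: print(np.round(fit([(W,o["region"])],parts,[.484,-.258,.05],z),4))
E
```

```text
[ 0.49889651 -0.25663878  0.22514704] 0.05266068567932013
gauge 0.8 [281.9, 254.4, 322.9, 327.8]
[ 0.484 -0.258  0.05   1.   ]
gauge 0.57 [300.7, 180.0, 348.4, 241.6]
[ 0.4834 -0.2577  0.1253  0.0443]
stand 0.87 [284.7, 151.4, 361.8, 234.2]
[ 0.4833 -0.2576  0.0414  0.3293]
```

View pics/w6.png

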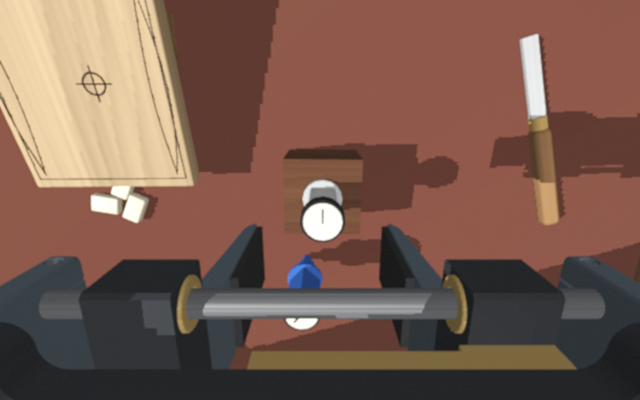

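The gauge in the stand is at (322,200), between the fingers and aligned with the hand; the blue one is at (303,290), behind it. The fitted position is (0.483, -0.258). I'll descend and grip lightly.

Request:
{"method": "step_arm", "body": {"series": [[-0.008, 0, 0.01, 0], [-0.0075, 0, 0.03, 0], [0, 0, 0.03, 0], [0, 0, 0.03, 0], [0, 0, 0.018, 0], [0, 0, 0.004, 0], [0, 0, 0, 0]]}}

```text
clock: 18.5
eef_pos: [0.4835, -0.2578, 0.1035]
eef_rot: [-0.0, 1.0, 0.026, -0.0]
ft_force: [-0.3, 0.1, -0.5]
finger_gap: 0.0649
gripper_force: 0.0
```

Request:
{"method": "step_arm", "body": {"series": [[0, 0, 0, 0], [0, 0, 0, 0], [0, 0, 0, 0], [0, 0, 0, 0], [0, 0, 0, 0], [0, 0, 0, 0]], "jaw": 0.01, "grip_force": 10}}

```text
clock: 19.25
eef_pos: [0.4838, -0.2581, 0.1036]
eef_rot: [0.0, 1.0, 0.026, 0.0]
ft_force: [-1.1, 0.2, 6.1]
finger_gap: 0.0377
gripper_force: 10.0
```

Request:
{"method": "step_arm", "body": {"series": [[0, 0, -0.005, 0], [0, 0, -0.01, 0], [0, 0, -0.005, 0], [0, 0, 0, 0], [0, 0, 0, 0]]}}

```text
clock: 19.88
eef_pos: [0.4835, -0.2579, 0.1232]
eef_rot: [-0.0, 1.0, 0.026, -0.0]
ft_force: [-0.1, -0.4, -1.8]
finger_gap: 0.0375
gripper_force: 10.0
```

Request:
{"method": "step_arm", "body": {"series": [[-0.002, 0, 0, 0], [-0.002, 0, 0, 0], [-0.002, 0, 0, 0], [-0.002, 0, 0, 0]]}}

```text
clock: 20.38
eef_pos: [0.4755, -0.2584, 0.1233]
eef_rot: [0.0, 1.0, 0.026, 0.0]
ft_force: [0.4, -0.3, -1.7]
finger_gap: 0.0376
gripper_force: 10.0
```

Request:
{"method": "step_arm", "body": {"series": [[-0.002, 0, 0, 0], [-0.002, 0, 0, 0], [-0.002, 0, 0, 0], [-0.002, 0, 0, 0]]}}

```text
clock: 20.88
eef_pos: [0.4675, -0.2589, 0.1233]
eef_rot: [0.0, 1.0, 0.026, 0.0]
ft_force: [2.0, -0.2, -2.0]
finger_gap: 0.0376
gripper_force: 10.0
```

Run:
```python
from h import *
p,a,st=pose(); print(p,a,st["ft_force"],st["wrist_torque"])
W=snap("wrist");S=snap("scene")
A=W["pixels"][130:330,200:440,::-1];B=S["pixels"][90:190,180:300,::-1]
cv2.imwrite("pics/c7.png",np.hstack([cv2.resize(A,(400,333)),cv2.resize(B,(400,333),interpolation=cv2.INTER_CUBIC)]))
```

```text
[ 0.4675315  -0.25888375  0.12334505] 0.051811366368020605 [ 1.96037534 -0.19060518 -2.01422729] [-0.02978378 -0.14502561 -0.00287708]
```

View pics/c7.png

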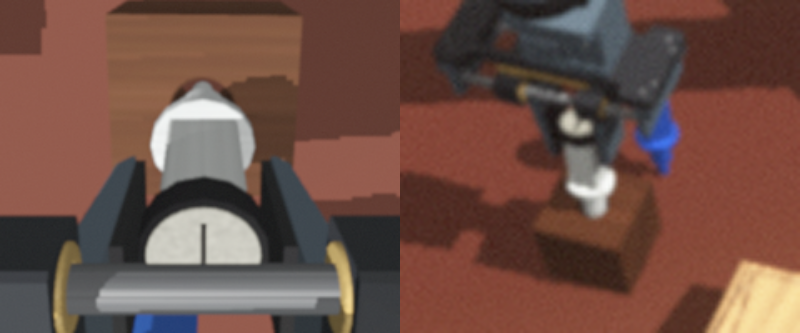

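The left half (wrist) shows the gauge held by its head and leaning, with the stem still in the hole. The right half (scene) shows the same lean from the side. I'll finish the pivot, firm up the grip and lift clear.

Request:
{"method": "step_arm", "body": {"series": [[-0.002, 0, 0, 0], [-0.002, 0, 0, 0], [-0.002, 0, 0, 0], [0, 0, 0, 0]]}}

```text
clock: 21.48
eef_pos: [0.4615, -0.2591, 0.1233]
eef_rot: [-0.0, 1.0, 0.026, -0.0]
ft_force: [0.9, -0.9, -2.9]
finger_gap: 0.0375
gripper_force: 10.0
```

Request:
{"method": "step_arm", "body": {"series": [[0, 0, 0, 0], [0, 0, 0, 0], [0, 0, -0.004, 0], [0, 0, -0.01, 0], [0, 0, -0.02, 0], [0, 0, -0.03, 0], [0, 0, -0.03, 0], [0, 0, -0.01, 0], [0, 0, 0, 0]], "grip_force": 50}}

```text
clock: 22.6
eef_pos: [0.4617, -0.2592, 0.2275]
eef_rot: [0.0, 1.0, 0.026, 0.0]
ft_force: [-0.1, 0.8, -3.1]
finger_gap: 0.0369
gripper_force: 50.0
```

```bash
cat >> h.py <<'E'
GALL=GAU+[cyl(.02,-.03,0),cyl(.01,-.054,-.03)]
def gfit(views,p,a,v0=(.2,0,-.061)):
    """tilt about tool y, offset of pivot(z_g=.0645): along tool x, world z rel TCP"""
    M=[cv2.resize(m.astype(np.uint8),None,fx=U,fy=U,interpolation=cv2.INTER_NEAREST) for _,m in views]
    def f(v,each=False):
        R=(Rn.from_euler('z',a)*Rn.from_euler('y',-v[0])).as_matrix()
        piv=p+np.array([np.cos(a),np.sin(a),0])*v[1]*.1+[0,0,v[2]*.1]; c=[]
        for (s,vis),m in zip(views,M):
            g=sil(s,GALL,R,piv-R@[0,0,.0645]); c.append(1-(g&m).sum()/max(1,(g|m).sum()))
        return c if each else sum(c)
    v0=np.array(v0); r=minimize(f,v0,method="Nelder-Mead",options=dict(initial_simplex=[v0,v0+[.1,0,0],v0+[0,.05,0],v0+[0,0,.05]],xatol=1e-3,fatol=1e-4)); return r.x,f(r.x,True)
E
python3 - <<'E'
from h import *
p,a,st=pose(); print(p,a,st["ft_force"],st["clock"])
V=[]
for c in("scene","wrist","top"):
    s=snap(c)
    for o in eyes.outline_of(c,"gauge"):
        b=o["bbox"]; print(c,round(o["confidence"],2),b,end=" ")
        print(np.round(proj(s,p+[0,0,-.03]),0))
        if c!="top" and o["confidence"]>.4:
            v,e=gfit([(s,o["region"])],p,a,(.2,0,.2)); print("  ",np.round(v,3),np.round(e,3)); np.save(f"pics/m_{c}_{int(b[0])}.npy",o["region"])
E
```

```text
[ 0.46167768 -0.25917131  0.22754789] 0.051859107257587245 [-0.08377992  0.84860196 -3.14484644] 22.6
scene 0.97 [220.9, 93.3, 236.3, 137.1] [[232. 114.]]
   [0.083 0.07  0.265] [0.235]
scene 0.76 [248.4, 112.7, 262.9, 138.3] [[232. 114.]]
   [0.2 0.  0.2] [1.]
```

Run:
```python
from h import *
p,a,st=pose()
W=snap("wrist");S=snap("scene")
A=cv2.resize(W["pixels"][110:310,240:400,::-1],None,fx=3,fy=3,interpolation=cv2.INTER_CUBIC);B=cv2.resize(S["pixels"][85:145,210:265,::-1],(320,349),interpolation=cv2.INTER_CUBIC)
C=np.zeros((600,800,3),np.uint8);C[:,:480]=A;C[:349,480:]=B;cv2.imwrite("pics/c8.png",C)
np.savez("pics/last.npz",W=W["pixels"],S=S["pixels"])
# predicted wrist pixels for several tilts: pivot at tool x=0, z TCP+zo
for zo in(.025,.035):
  for th in(.1,.22,.3):
    R=(Rn.from_euler('z',a)*Rn.from_euler('y',-th)).as_matrix(); o=p+[0,0,zo]-R@[0,0,.0645]
    pts=[o+R@[0,0,z] for z in(.071,0,-.03,-.054)]
    print(zo,th,"W",((proj(W,pts)-[240,110])*3).round().tolist(),"S",((proj(S,pts)-[210,85])*5.818+[480,0]).round().tolist())
```

```text
0.025 0.1 W [[245.0, 495.0], [245.0, 311.0], [245.0, 262.0], [245.0, 229.0]] S [[580.0, 70.0], [606.0, 195.0], [615.0, 244.0], [623.0, 281.0]]
0.025 0.22 W [[245.0, 499.0], [245.0, 281.0], [245.0, 221.0], [246.0, 181.0]] S [[581.0, 69.0], [599.0, 206.0], [605.0, 259.0], [611.0, 300.0]]
0.025 0.3 W [[245.0, 501.0], [245.0, 261.0], [245.0, 194.0], [246.0, 149.0]] S [[582.0, 69.0], [594.0, 212.0], [598.0, 268.0], [602.0, 311.0]]
0.035 0.1 W [[245.0, 528.0], [245.0, 326.0], [245.0, 273.0], [245.0, 238.0]] S [[576.0, 53.0], [601.0, 180.0], [611.0, 229.0], [619.0, 267.0]]
0.035 0.22 W [[245.0, 532.0], [245.0, 295.0], [245.0, 231.0], [245.0, 189.0]] S [[576.0, 52.0], [594.0, 190.0], [601.0, 245.0], [607.0, 286.0]]
0.035 0.3 W [[245.0, 534.0], [245.0, 274.0], [245.0, 203.0], [245.0, 156.0]] S [[577.0, 51.0], [589.0, 196.0], [594.0, 253.0], [598.0, 297.0]]
```

View pics/c8.png

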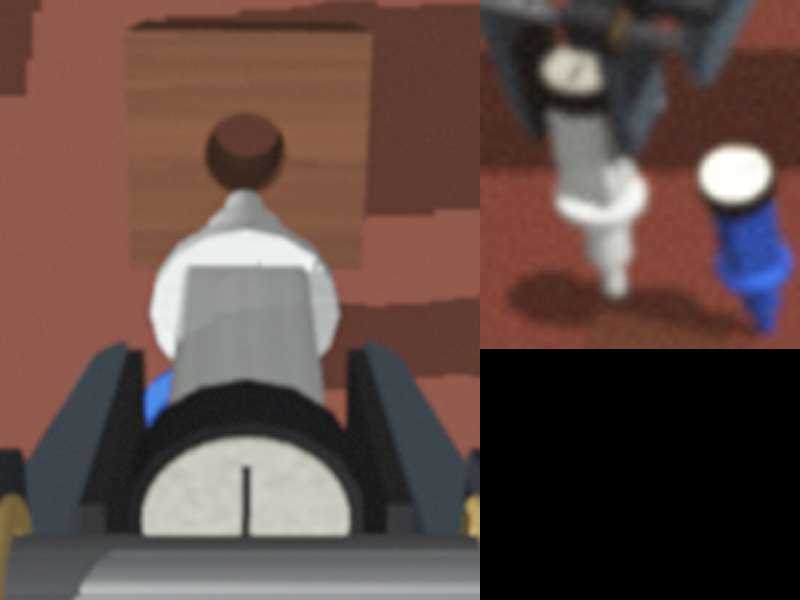

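The left half (wrist) shows the dial centred near (246,525), the grip's lower edge at row 266, the collar top at 228 and the plunger tip at about 190. The right half (scene) shows the gauge leaning and clear of the stand. I'll fit the tilt to these features.

```bash
cat > tf.py <<'E'
from h import *
from scipy.optimize import least_squares
p,a,st=pose(); W=snap("wrist")
ball=np.array([[x,y,z] for x,y,z in Rn.random(400,random_state=0).apply([0,0,.005])])+[0,0,-.049]
def feats(v):
    th,zo,xo,rd=v; R=(Rn.from_euler('z',a)*Rn.from_euler('y',-th)).as_matrix()
    o=p+[0,0,zo]+xo*np.array([np.cos(a),np.sin(a),0])-R@[0,0,.0645]
    P=lambda X:(proj(W,X@R.T+o)-[240,110])*3+1
    c=P(cyl(.04,0,.006));h=P(cyl(.038,.058,.071));d=P(cyl(2*rd,.071,.071));b=P(ball);g=P(np.array([[.013,0,.006],[.013,.013,.006],[.013,-.013,.006]]))
    return np.array([c[:,0].max()-c[:,0].min(),c[:,1].min(),h[:,1].min(),d[:,0].max()-d[:,0].min(),d[:,1].min(),b[:,1].min(),g[0,1],abs(g[1,0]-g[2,0])])
obs=np.array([188,228,381,208,436,190,266,122.])
r=least_squares(lambda v:feats(v)-obs,[.2,.03,0,.017],x_scale=[.1,.01,.01,.005],loss="soft_l1",f_scale=3)
print(r.x.round(4),(feats(r.x)-obs).round(1)); J=np.linalg.inv(r.jac.T@r.jac); print("sd",np.sqrt(np.diag(J))*3)
for th in(.1,.15,.22,.28):
    q=least_squares(lambda v:feats([th,*v])-obs,[.03,0,.017],x_scale=[.01,.01,.005]); print(th,q.x.round(4),round(q.cost,1),q.fun.round(1))
E
python3 tf.py
```

```text
[ 0.2006  0.0257 -0.0038  0.017 ] [-6.3 -4.6 -0.8  0.8  2.5  3.3 -0.9 -0.5]
sd [0.01612398 0.00400902 0.00185145 0.00049519]
0.1 [0.0431 0.0054 0.0149] 505.1 [  8.7  -2.2 -15.4   0.1   0.2  24.5   3.3   9.1]
0.15 [0.0351 0.0011 0.0159] 138.0 [ 1.5 -4.  -7.6  0.9  2.  13.2  0.8  4.5]
0.22 [ 0.0227 -0.0054  0.0174] 61.2 [-8.6 -5.   1.9  1.4  3.4 -0.6 -1.6 -1.9]
0.28 [ 0.0112 -0.0113  0.0188] 290.5 [-17.   -4.8   8.7   1.6   3.9 -10.7  -2.8  -7.4]
```

```bash
cat >> tf.py <<'E'
print("with offset + priors")
rowm=np.array([0,1,1,0,1,1,1,0.])
for szo in(.0015,.004):
    q=least_squares(lambda v:np.r_[(feats(v[:4])+rowm*v[4]-obs)/2.5,v[4]/6,(v[1]-.031)/szo,v[2]/szo],[.2,.03,0,.017,0],x_scale=[.1,.01,.01,.005,5]); print(q.x.round(4),(q.fun[:8]*2.5).round(1),"sd",np.sqrt(np.diag(np.linalg.inv(q.jac.T@q.jac)))[:3].round(4))
E
python3 tf.py | sed -n '/with/,$p'
```

```text
with offset + priors
[ 1.8910e-01  2.9900e-02 -1.3000e-03  1.6600e-02  2.6435e+00] [-2.6 -5.6 -2.4  1.7  4.   4.9 -1.3  2. ] sd [0.0083 0.0012 0.0009]
[ 0.1941  0.028  -0.0025  0.0168  1.0194] [-4.3 -5.1 -1.5  1.4  3.4  4.1 -1.1  0.8] sd [0.0098 0.0018 0.0012]
```

Run:
```python
from h import *
p,a,_=pose()
q,aa=rows(p,a,[.556,-.043,.20],.059,7)
q,aa=rows(q,aa,[.5598,-.0422,.1706],.059,3)
```

```text
[[0.015, -0.03, 0.004, -0.1], [0.015, -0.03, 0.004, -0.0], [0.015, -0.03, 0.004, -0.1], [0.015, -0.03, 0.003, -0.0], [0.016, -0.03, 0.004, -0.1], [0.015, -0.031, 0.004, -0.1], [0.015, -0.03, 0.004, -0.0]] -> [ 0.5558 -0.0426  0.2001] 0.0588
[[0.001, -0.0, 0.01, -0.0], [0.002, -0.0, 0.01, -0.0], [0.001, -0.0, 0.009, -0.0]] -> [ 0.5598 -0.0423  0.1711] 0.0588
```

Request:
{"method": "step_arm", "body": {"series": [[0.015, -0.03, 0.004, -0.1], [0.015, -0.03, 0.004, 0], [0.015, -0.03, 0.004, -0.1], [0.015, -0.03, 0.003, 0], [0.016, -0.03, 0.004, -0.1], [0.015, -0.031, 0.004, -0.1], [0.015, -0.03, 0.004, 0]]}}

```text
clock: 23.98
eef_pos: [0.5563, -0.0415, 0.2002]
eef_rot: [0.0, 1.0, 0.029, 0.0]
ft_force: [0.5, -0.4, -2.1]
finger_gap: 0.0366
gripper_force: 50.0
```

Request:
{"method": "step_arm", "body": {"series": [[0.001, 0, 0.01, 0], [0.002, 0, 0.01, 0], [0.001, 0, 0.009, 0], [0, 0, 0, 0], [0, 0, 0, 0]]}}

```text
clock: 24.6
eef_pos: [0.5599, -0.0428, 0.1715]
eef_rot: [0.0, 1.0, 0.029, 0.0]
ft_force: [0.8, -0.2, -1.5]
finger_gap: 0.0365
gripper_force: 50.0
```

Run:
```python
from h import *
p,a,st=pose(); print(p,a,st["ft_force"])
W=snap("wrist"); save(W,"w9.png"); print("mark px",proj(W,[.5835,-.0407,.0725]),"tip pred",proj(W,p+[.0211,.0012,-.0864]))
# panel-relative dark pixels (pencil) around the mark, and tip silhouette
g=cv2.cvtColor(W["pixels"],cv2.COLOR_RGB2GRAY); u,v=proj(W,[.5835,-.0407,.0725])[0].round().astype(int)
sub=g[v-26:v+14:1,u-30:u+31:2]; print(u,v); print("\n".join(f"{v-26+i:3d} "+" ".join(f"{x:3d}" for x in r) for i,r in enumerate(sub)))
T=snap("top");S=snap("scene")
for c,s in(("scene",S),):
    for o in eyes.outline_of(c,"gauge"): print(c,o["confidence"],o["bbox"],"tip pred",proj(s,p+[.0211,.0012,-.0864]))
```

```text
[ 0.55990615 -0.04280611  0.17149394] 0.05817254479916015 [ 0.79970921 -0.24688865 -1.532243  ]
mark px [[320.87971987 171.02260219]] tip pred [[321.77874596 177.32036857]]
321 171
145 196 197 199 200 201 200 200 203 205 206 204 201 197 195 198 202 204 204 203 204 209 210 209 206 207 205 202 202 203 204 204
146 198 197 199 201 201 199 200 203 205 205 203 201 196 195 199 202 204 204 203 204 209 210 209 206 204 202 203 201 202 204 204
147 198 197 199 201 201 200 200 203 205 205 203 201 196 195 198 202 204 204 203 205 209 210 208 206 201 199 203 202 202 204 204
148 197 196 199 201 202 199 200 202 205 205 203 200 197 195 199 203 204 204 203 204 209 210 209 206 201 198 203 202 203 203 204
149 197 197 199 200 201 199 199 203 205 205 203 201 196 196 199 202 204 204 203 204 209 210 209 206 200 198 203 202 203 204 206
150 197 196 199 201 201 199 200 202 205 205 203 200 196 196 199 203 205 204 203 205 210 209 209 206 201 199 203 203 203 204 205
151 197 196 200 201 201 199 200 202 205 205 203 197 195 196 200 203 204 205 203 204 209 210 208 207 201 200 203 203 203 204 205
152 198 197 200 201 201
[... 3658 characters left out ...]
99 203 206 208 208 209 209 206
181 197 198 200 204 203 201 200 201 205 204 181 171 176 168 160 149 140 134 133 128 175 201 198 199 203 206 208 208 208 208 208
182 197 198 200 203 202 201 200 201 205 204 193 183 176 168 158 148 139 134 133 132 162 197 199 199 204 206 208 208 208 208 207
183 196 198 200 204 203 200 200 201 205 203 192 180 174 164 152 145 138 134 135 131 144 188 199 200 203 206 208 209 208 208 208
184 196 198 200 203 203 201 200 200 205 200 183 171 165 157 148 143 139 137 136 133 132 174 198 201 204 207 208 209 208 208 208
scene 0.93 [288.2, 158.6, 303.4, 195.1] tip pred [[294.24620056 195.63003886]]
scene 0.63 [250.4, 110.3, 259.4, 133.2] tip pred [[294.24620056 195.63003886]]
```

Request:
{"method": "step_arm", "body": {"series": [[-0.003, -0.001, 0, 0], [0.0006, 0, 0.003, 0], [0.0006, 0, 0.003, 0], [0.0004, 0, 0.002, 0], [0, 0, 0, 0], [0, 0, 0, 0]]}}

```text
clock: 25.55
eef_pos: [0.5584, -0.0415, 0.1633]
eef_rot: [0.0, 1.0, 0.029, 0.0]
ft_force: [-0.1, -0.0, -1.4]
finger_gap: 0.0366
gripper_force: 50.0
```

```bash
cat > fr.py <<'E'
from h import *
F=[];Q=[]
for i in range(10):
    W=snap("wrist" if i%2 else "scene"); p,a,st=pose(); F.append(st["ft_force"]); Q.append(st["wrist_torque"])
print(p,a,np.mean(F,0).round(2),np.std(F,0).round(2),np.mean(Q,0).round(3),st["clock"])
g=cv2.cvtColor(W["pixels"],cv2.COLOR_RGB2GRAY); print("\n".join(f"{r:3d} "+" ".join(f"{x:3d}" for x in g[r,296:346:2]) for r in range(158,190,2)))
print("mark",proj(W,[.5827,-.0403,.0722]))
E
python3 fr.py
```

```text
[ 0.55842445 -0.04147     0.16334191] 0.0588056963081206 [ 0.01  0.11 -1.81] [0.55 0.43 0.55] [ 0.01   0.013 -0.007] 26.05
158 199 200 200 199 199 201 204 205 202 193 190 194 189 115 196 205 204 203 206 209 208 207 203 199 200
160 198 200 200 198 198 200 204 205 202 195 184 180 151  90 166 189 199 204 208 210 209 207 203 198 202
162 198 201 200 199 197 200 203 206 202 168 110  94 111  73 118  95 118 174 207 210 208 205 201 199 203
164 199 202 200 199 198 199 203 204 166  95 133 183 188 105 192 194 157  95 166 209 208 199 195 199 203
166 199 201 201 199 198 200 204 179  98 167 185 195 191 104 194 206 204 182  92 167 209 199 196 199 203
168 199 201 201 199 199 201 200 133 131 189 190 194 191 102 173 205 204 204 162 134 208 200 197 200 203
170 199 201 202 199 200 201 195  99 174 192 191 197 192 112 189 208 187 172 162  78 164 167 163 177 205
172 199 200 201 162 134 138 132  65 120 128 129 133 131  82 133 143 129  93  89  43  84  89  85 118 168
174 199 201 201 188 182 185 177  85 161 174 173 169 149 128 137 134 128 129 124  55 121 126 124 129 143
176 198 200 201 201 199 201 197 110 153 192 191 181 162 140 134 136 144 146 122  77 142 141 140 142 145
178 199 202 201 200 198 200 204 165 101 176 185 172 156 141 134 131 155 141  70 109 145 140 140 143 146
180 199 202 202 200 198 200 203 202 149 164 172 163 154 142 134 132 155 117 116 163 160 159 157 141 144
182 199 202 201 200 199 200 202 202 189 179 171 161 152 142 134 132 131 126 183 206 198 198 193 165 168
184 200 202 201 200 198 199 201 191 173 168 160 150 143 139 136 137 132 131 153 197 198 198 201 203 207
186 200 202 202 201 199 195 182 170 162 161 161 168 178 182 169 151 139 133 132 155 185 199 201 204 207
188 200 201 202 199 189 178 185 197 209 217 223 227 230 232 229 222 213 195 177 154 139 167 195 205 207
mark [[322.05402823 172.2352374 ]]
```

Request:
{"method": "step_arm", "body": {"series": [[0.0004, 0, 0.002, 0], [0.0004, 0, 0.002, 0], [0.0004, 0, 0.002, 0], [0.0004, 0, 0.002, 0], [0.0004, 0, 0.002, 0], [0, 0, 0, 0], [0, 0, 0, 0]]}}

```text
clock: 26.92
eef_pos: [0.5605, -0.0414, 0.1534]
eef_rot: [-0.0, 1.0, 0.029, 0.0]
ft_force: [-0.2, 0.5, -0.4]
finger_gap: 0.0368
gripper_force: 50.0
```

```bash
python3 fr.py
```

```text
[ 0.56040606 -0.04135161  0.15332309] 0.05878342007109991 [-0.32  0.33 -0.59] [0.58 0.39 0.54] [0.07  0.09  0.008] 27.425
158 198 199 197 196 198 199 203 203 200 190 187 193 192 158 196 202 202 200 204 207 208 206 205 199 197
160 199 199 199 196 198 200 203 203 199 190 187 193 188 114 193 202 202 201 205 208 207 207 205 199 197
162 198 199 198 196 198 200 203 203 199 190 188 192 189 114 194 204 202 201 204 208 207 206 204 198 198
164 199 199 198 197 198 200 203 203 199 192 189 189 180 107 185 200 203 202 205 209 207 206 204 198 199
166 199 199 198 197 197 200 203 204 201 186 153 114  95  65  90 121 153 192 206 208 207 206 203 199 199
168 198 200 198 197 198 199 203 204 189 117  88 152 174  98 177 170 113 107 180 210 207 202 198 197 200
170 199 200 199 198 197 200 204 192 124 139 166 195 190 104 193 205 197 155 102 193 208 201 195 179 164
172 198 200 199 197 197 200 202 145 116 182 189 195 189 104 186 205 204 202 144 131 206 200 186 179 141
174 199 200 200 198 197 201 190 104 173 190 189 194 190  99 158 197 195 196 182  94 186 187 140 140 142
176 199 201 198 187 187 189 163  96 172 177 179 183 172 127 137 139 136 137 134  66 108 135 126 129 140
178 198 201 195 135 114 117 100  61 105 107 140 167 155 139 133 105  77  78  78  45  64  77  75  84 135
180 199 200 200 193 191 194 181  78 169 175 167 162 153 141 133 131 128 136 135  65 117 137 133 136 142
182 199 200 200 198 198 199 196 133 179 178 170 161 150 141 133 132 129 133 118  65 137 143 139 139 144
184 199 200 199 197 198 199 202 185 180 169 160 149 142 136 130 131 130 130 118 112 142 139 139 141 142
186 198 201 199 198 198 193 181 171 162 158 159 167 176 179 162 149 136 132 132 139 173 152 137 141 144
188 199 200 200 194 188 178 177 193 202 212 221 225 229 231 225 221 210 191 177 152 142 137 137 142 144
mark [[322.06287728 177.3586674 ]]
```

Request:
{"method": "step_arm", "body": {"series": [[0.0004, 0, 0.0018, 0], [0.0004, 0, 0.0018, 0], [0, 0, 0, 0], [0, 0, 0, 0], [0, 0, 0, 0]]}}

```text
clock: 28.05
eef_pos: [0.5612, -0.0413, 0.1498]
eef_rot: [-0.0, 1.0, 0.029, 0.0]
ft_force: [-1.0, 0.4, 1.0]
finger_gap: 0.0363
gripper_force: 50.0
```

```bash
python3 fr.py
python3 - <<'E'
from h import *
p,a,st=pose();T=snap("top");S=snap("scene")
for c in("top","scene"):
  for n in("chip0","gauge"):
    for o in eyes.outline_of(c,n): print(c,n,round(o["confidence"],2),o["bbox"])
E
```

```text
[ 0.56121808 -0.0413201   0.14973404] 0.0587458029453893 [-0.38  0.32  0.95] [0.6  0.54 0.29] [0.109 0.131 0.012] 28.55
158 198 199 198 196 197 199 202 203 199 193 190 192 196 199 201 202 201 200 203 207 207 206 204 199 196
160 197 199 198 195 197 199 203 203 199 190 187 192 191 155 194 202 201 200 203 207 207 206 203 199 196
162 198 199 197 196 197 199 202 202 199 190 187 193 187 113 192 203 201 201 204 207 206 206 204 198 197
164 198 198 199 196 197 199 203 202 199 189 188 193 188 112 194 203 202 201 204 208 207 206 203 199 198
166 198 199 198 196 197 200 202 202 199 191 188 187 179 107 184 200 203 202 204 207 207 206 205 198 198
168 199 199 198 196 197 200 203 203 200 185 152 105  95  64  92 119 151 191 206 208 207 206 204 199 199
170 200 199 198 197 198 199 203 202 175 111  92 152 174  97 177 169 114 108 177 209 208 203 197 197 200
172 199 199 198 197 196 200 204 188 113 139 166 194 190 104 192 205 197 155  94 187 201 175 158 161 165
174 199 200 199 197 198 200 198 133 131 187 188 193 189 101 172 204 203 202 147  88 144 141 133 136 139
176 199 199 199 198 198 201 179  92 175 190 
[... 244 characters left out ...]
 52  57  79  76  82 126
182 199 200 199 190 191 194 170 113 177 177 169 160 149 140 132 132 130 128 131  69 110 137 131 135 141
184 198 200 199 197 198 199 196 175 179 167 160 150 140 137 134 134 130 130 124  74 133 143 139 140 143
186 199 200 199 197 197 194 183 169 162 158 158 167 175 175 161 144 135 131 130 125 139 139 137 140 142
188 199 201 199 196 188 177 177 192 201 210 219 225 229 230 226 218 207 188 169 148 131 133 137 140 142
mark [[322.0654059  179.38668204]]
top gauge 0.55 [228.9, 135.0, 253.8, 159.6]
top gauge 0.52 [388.5, 248.3, 402.4, 261.0]
scene chip0 0.35 [326.7, 175.3, 336.8, 177.5]
scene gauge 0.73 [248.9, 111.7, 260.8, 139.0]
scene gauge 0.67 [290.8, 165.7, 303.5, 201.3]
```

```bash
python3 -c "
from plant import robot
print(robot.hand_in())"
```

```text
the job is handed in; nothing more can be done
None
```

I handed the job in at about 28.6 s, with the gauge's tip on the pencilled circle and the plunger about half-way in (roughly 8–9 mm by force and position); the three chips are on the bench and the scraper is back on it. The gauge is held by its dial head, not its square grip, and tilted about 0.20 ± 0.02 rad from vertical against the panel's 0.22, so it is about 1° off square by my estimate.

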